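# Hold the sprung dust gate at half

## Task

Set the stepped maple blank upright on the bench midway between the two wooden bench dogs, with its length square to the line through the dogs so that one end points at the dust inlet, and let go of it. Then slide the inlet's spring-loaded gate by its orange grip until it is half open, with the grip level with the broad yellow mark, never going past three quarters open, and finish while still holding it there against its spring. Leave everything else on the bench standing where it is.

Things in the scene. Friction and masses are not known exactly. Their poses are not given: they have to be found in the camera images.
- blank_center (a point): centre, half-way up (24 mm above its underside), of the loose pale maple carving blank, about 0.13 kg. It is 90 mm long (its x), 36 mm wide (its y, flat parallel sides) and 48 mm high (z up); the full 48 mm height runs from its -x end to 15 mm past this point towards +x, and the last 30 mm at the +x end is a step only 28 mm high. It may start on the left or the right of the bench. Either end may point at the inlet.
- dogs_mid (a point): point on the bench surface midway between the two dark wooden bench dogs: fixed round pegs, 24 mm across the head and 40 mm high, 200 mm apart. Its y axis runs along the line from one dog to the other, its x axis is square to that line and points towards the dust inlet; the dogs stand at y = -100 and +100 mm.
- gate_grip (a point): centre of the orange grip on the gate: an upright block 28 mm along x, 16 mm along y, 50 mm high, its top 207 mm and its lower end 157 mm above the bench. The gate slides along this frame's +y to open, and the frame moves with it. Nothing beside or above the grip stands higher than 161 mm (only the gate's own thin neck, 30 mm along y, under the grip, is above 151 mm).
- gate (a joint): opening of the sheet-steel gate in m: 0 shut (where it starts), 0.04 half open, 0.08 fully open. A spring shuts it: about 4 N to start it, rising 1.5 N per 10 mm to about 10 N at half and 16 N fully open; it shuts by itself when let go.
- inlet_origin (a point): the fixed grey dust inlet: hood 100 mm deep (x), 120 mm wide (y), 150 mm high, its square mouth facing -x with the gate in guides before it, the guides reaching 141 mm to its +y side; a steel duct behind it. The point lies on the bench under the middle of the hood; z up. With the gate shut the orange grip's centre lies at x = -58, y = -40, z = 182 mm; three marks on the hood's top at y = -40 (shut), 0 (half, broad and yellow) and +40 mm (fully open).
- mug: bystander: white mug, 80 mm across, 90 mm high, origin under its centre, handle to its +y. It stands on the side of the bench where the blank does not.
- plane: bystander: small brass plane, 110 x 32 mm, 40 mm high, origin under its centre
- glue: bystander: yellow glue bottle, 56 mm across, 150 mm high, origin under its centre
- brush: bystander: orange-handled bench brush, 270 mm long along x, 50 mm high, origin underneath near its middle
- chisel: bystander: chisel lying along its x axis from -10 to 220 mm, 25 mm high
- tin: bystander: open steel tin, 100 mm across, 110 mm high, origin under its centre
Mind the look-alikes: they are no part of the job. Leave any red look-alike of the part that bears blank_center alone. Several things look just like the part that bears dogs_mid: the one meant starts farthest to the robot's right.

How it is judged:
By the outcome, as a careful person would: the job done as asked, in the order asked, and still so for the second after the job is handed in, while the arm keeps its last pose, push and grip.
It also fails if it takes over 58 s, if anything falls off the work surface, if the arm or the gripper's body presses on something with over 40 N, if the wrist force passes 120 N, or if a joint passes its speed limit or range.

## Robot

A 6-joint arm with a two-finger parallel gripper is mounted at the origin on the work surface. World frame = base frame: x ahead of the robot, y to its left, z up, the work surface at z = 0. Lengths are in m, angles in rad, forces in N, time in s.
With the tool pointing down it reaches from about 0.35 to 0.775 m from the base axis. Payload 7.3 kg.
Tool frame: the origin (TCP) lies midway between the tips of the shut fingers; the grasp point (between the pads) lies 19 mm behind it; z points along the fingers, y is the direction in which the jaws open and shut (so a half turn about z gives the same grasp; the last joint's range is limited). The gripper opens to 92 mm and grips with 3 to 60 N. Pads are 19 mm wide; open, the fingers measure 130 mm over their backs; the gripper's body (75 mm by 190 mm) begins 47 mm behind the grasp point.
Start: joints at [1.148, 0.342, 1.524, -0, 1.275, -0.146], TCP at [0.143, 0.505, 0.227] pointing down, gripper open.
Joint ranges: [-2.53, 2.53], [-0.77, 2.02], [0.04, 2.7], [-1, 4.14], [0.28, 2.66], [-3.11, 3.11]. Speed limits (rad/s): [2.57, 2.57, 3.14, 3.14, 3.14, 3.14].

## Interface

Orientations are given as [roll, pitch, yaw] about the fixed x, y, z axes, in that order (R = Rz(yaw) Ry(pitch) Rx(roll)).
In Python, from cell import status, eyes, job gives the robot as it stands.
- The arm moves only by the tool jog_arm, never from a script. Its argument "series" is a list of rows, each a list of 3 entries, a list of its own where there are three numbers: the gripper command: -1 is shut, 1 is fully open, values between are in proportion, then the shift along the tool's x, y, z in m, then the turn, a rotation vector about the tool's x, y, z in rad. In form: [[grip, [x, y, z], [ax, ay, az]], ...]. A call has 1 to 12 rows; each row is the pose to reach, as a shift and turn from the pose commanded when the call began, along the tool's axes at that moment; what a row does not reach only later rows make up. A row lasts 1/12 s, in which the tool goes at most 41.7 mm and 7.16 degrees, less where a joint would pass 70% of its speed; a pose out of reach is approached as far as the arm can. A call with a gripper value outside its range is refused whole. The fingers move at their own pace and stop on an object; "squeeze" is the grip in N (left out, the last holds). Time passes only in rows, so rows that repeat a pose let the fingers close. It gives the time, the measured TCP pose, the force and the opening at its end, in the units of the state.
- status.observe(): the state, without advancing time (a new reading comes with each control period).
- eyes.read_camera(name): name is "scene" or "side" or "wrist"; returns a dict with "img" (400x640x3 uint8, red, green, blue), "range_z" (400x640 float32, m along the optical axis (not along the pixel's ray), 0 where there is no reading), "camera_matrix" (3x3 intrinsics, pixels), "k1" (the pictures are not rectified: a ray, as slopes to the right and down, at radius r is drawn at 1 + k1 r^2 times it, then the intrinsics apply), "T" (4x4, takes a point from camera to world coordinates); the wrist camera has in their place "tool_from_camera" (4x4, takes a point from camera to tool coordinates, whose origin is the TCP and whose axes are the flange's). Camera axes: x right, y down, z forward; pixel columns grow to the right and rows downward; lengths in m; the calibration is good to about 2 mm. A picture is of the moment at which its call begins: read the wrist's pose just before it.
- job.hand_in(): hands the job in, once; it reports no verdict.
The state is a dict: "time": time; "qpos": joint angles; "qvel": joint speeds; "joint_efforts": joint torques, N m; "tool_pos": TCP position; "tool_rot": TCP orientation; "contact_force": force on the tool from outside, world axes, zero at the start; "torque": the same for the moment, N m; "opening": finger opening in m.
Only numpy, scipy, OpenCV 4.12 (cv2) and the standard library are available. Lean on these libraries where they do the work, as an engineer would, in place of code of your own. Each camera call takes 0.05 s, during which the arm holds its last target.

## Working session

There is one attempt and no reset: what is moved stays moved. The work goes in short steps, Python scripts to look and compute and a tool call to move; the robot and the scene stay as the last step left them, time stands still between calls to the robot, and variables do not carry over. Pictures are saved under pics/ and viewed, and the job is handed in when it is done.

Besides the shell and the picture viewer there is one more tool, called after "Request:" by a JSON object that holds its "fn" and its "kwargs". jog_arm: Moves the arm, as the interface text tells. Its arguments: {"type":"object","properties":{"series":{"type":"array","items":{"type":"array"}},"squeeze":{"type":"number"}},"required":["series"]}

```bash
mkdir -p pics; ls; python3 - <<'E'
from cell import status, eyes
import cv2,numpy as np,pickle
print(status.observe())
d={}
for n in ["scene","side","wrist"]:
    c=eyes.read_camera(n); d[n]=c
    cv2.imwrite(f"pics/{n}0.png",c["img"][:,:,::-1])
    print(n,c["camera_matrix"],c["k1"],c.get("T",c.get("tool_from_camera")))
pickle.dump(d,open("d0.pkl","wb"))
E
```

```text
pics
{'time': 0.0, 'qpos': array([ 1.14800001e+00,  3.42733055e-01,  1.52499215e+00,  5.50338492e-06,
        1.27541391e+00, -1.46034597e-01]), 'qvel': array([ 7.70415674e-04, -1.44116470e-04,  8.02629764e-04, -7.19430570e-04,
       -5.77382575e-05, -1.69457647e-04]), 'joint_efforts': array([-3.94624039e-04, -4.31230259e+01, -2.44220066e+01,  7.17854965e-02,
        5.58582775e-02, -1.40252309e-04]), 'tool_pos': array([0.14328043, 0.50465376, 0.22604829]), 'tool_rot': array([-3.14006342e+00, -2.30241802e-04,  2.86482915e+00]), 'contact_force': array([-0.75864225, -0.79586505,  0.58772482]), 'torque': array([ 0.02868666,  0.05273989, -0.01327795]), 'opening': 0.0917906147518298}
scene [[415.22894933   0.         320.65170622]
 [  0.         415.22894933 204.28405499]
 [  0.           0.           1.        ]] -0.019563559147728112 [[-0.9683716   0.18120966 -0.17152117  0.7803879 ]
 [ 0.24935898  0.72695737 -0.63980707  0.90448186]
 [ 0.00874936 -0.66234133 -0.74915113  1.18454959]
 [ 0.          0.          0.          1.        ]]
side [[361.20702106   0.         313.52827654]
 [  0.         361.20702106 204.12469509]
 [  0.           0.           1.        ]] -0.018715342862413824 [[ 0.9945534  -0.06246893  0.08343362  0.46729336]
 [-0.10340851 -0.69159496  0.7148448  -0.80200669]
 [ 0.01304668 -0.71957908 -0.69428794  0.9046364 ]
 [ 0.          0.          0.          1.        ]]
wrist [[306.83310503   0.         322.07218042]
 [  0.         306.83310503 196.29162664]
 [  0.           0.           1.        ]] -0.027866979251942325 [[ 6.74270950e-04 -9.62600896e-01 -2.70922609e-01  7.39987244e-02]
 [ 9.99999539e-01  8.34395318e-04 -4.75851912e-04  2.35802438e-04]
 [ 6.84112034e-04 -2.70922164e-01  9.62601015e-01 -1.57032129e-01]
 [ 0.00000000e+00  0.00000000e+00  0.00000000e+00  1.00000000e+00]]
```

View pics/scene0.png

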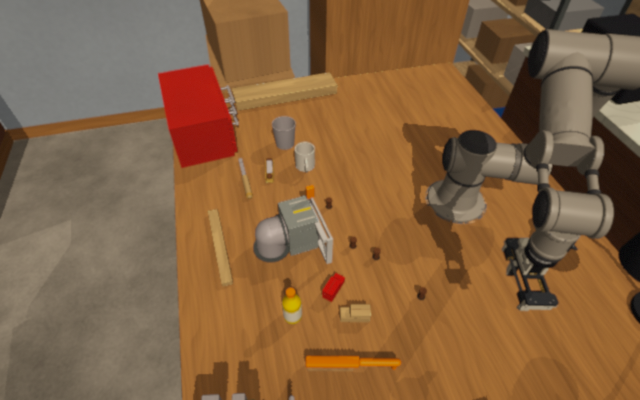

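View pics/side0.png

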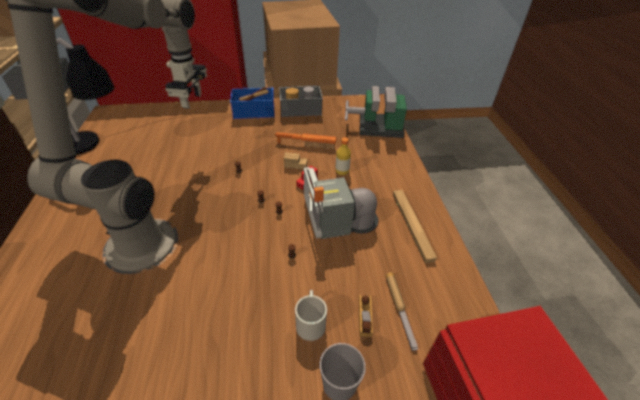

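View pics/wrist0.png

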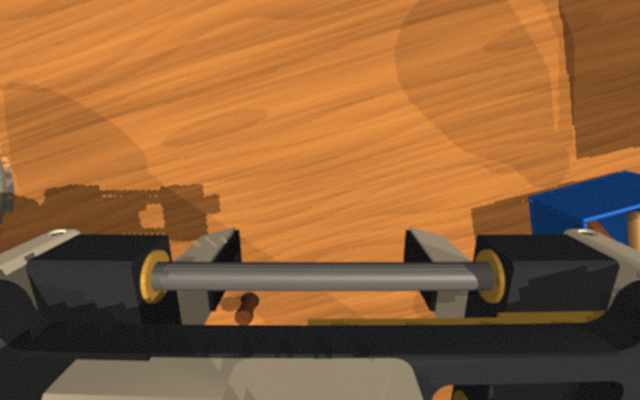

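The scene view shows four dogs near (329,203), (353,243), (376,254) and (422,294), the blank near (355,312) and the red look-alike at (333,287). The grip is at (310,190) with the yellow mark at (302,211), and the mug is at (305,157).

```bash
cat > h.py <<'E'
import numpy as np,cv2,pickle
def ray(c,uv,T=None):
    K=c["camera_matrix"];uv=np.atleast_2d(np.float64(uv))
    n=cv2.undistortPoints(uv.reshape(-1,1,2),K,np.array([c["k1"],0,0,0.])).reshape(-1,2)
    T=c["T"] if T is None else T
    d=np.c_[n,np.ones(len(n))]
    return T[:3,3],d@T[:3,:3].T
def plane(c,uv,z,T=None):
    o,d=ray(c,uv,T); return o+d*((z-o[2])/d[:,2])[:,None]
def cloud(c,T=None):
    h,w=c["range_z"].shape
    v,u=np.mgrid[:h,:w]
    o,d=ray(c,np.c_[u.ravel(),v.ravel()],T)
    r=c["range_z"].ravel()[:,None]
    P=o+d*r; P[r[:,0]<=0]=np.nan
    return P.reshape(h,w,3)
E
python3 - <<'E'
from h import *
d=pickle.load(open("d0.pkl","rb"))
for n in ["scene","side"]:
    c=d[n];im=c["img"].astype(int);P=cloud(c);hsv=cv2.cvtColor(c["img"],cv2.COLOR_RGB2HSV)
    z=P[...,2]
    inb=(P[...,0]>.2)&(P[...,0]<.95)&(abs(P[...,1])<.5)
    ms={"dark":(hsv[...,2]<110)&(z>.012)&(z<.06)&inb,
        "above":(z>.015)&inb,
        "orange":(hsv[...,0]<14)&(hsv[...,1]>200)&(hsv[...,2]>180)&(z>.1)&inb,
        "yellow":(hsv[...,0]>20)&(hsv[...,0]<35)&(hsv[...,1]>150)&(z>.12)&inb}
    for k,m in ms.items():
        N,l,s,ce=cv2.connectedComponentsWithStats(m.astype(np.uint8))
        for i in range(1,N):
            if s[i,4]<12: continue
            q=P[l==i]; top=q[:,2]>np.nanpercentile(q[:,2],90)-.006
            print(n,k,ce[i].round(),s[i,4],"top",q[top].mean(0).round(3),"max",np.nanpercentile(q[:,2],98).round(3),"min",q.min(0).round(3),"mx",q.max(0).round(3))
    x={"scene":(250,150,450,350),"side":(220,100,420,300)}[n]
    cv2.imwrite(f"pics/{n}0z.png",cv2.resize(c["img"][x[1]:x[3],x[0]:x[2],::-1],None,fx=3,fy=3,interpolation=cv2.INTER_CUBIC))
E
```

```text
scene dark [277. 141.] 25 top [ 0.614 -0.47   0.056] max 0.057 min [ 0.603 -0.48   0.017] mx [ 0.618 -0.457  0.058]
scene dark [292. 140.] 16 top [ 0.544 -0.456  0.055] max 0.056 min [ 0.54  -0.463  0.014] mx [ 0.552 -0.449  0.057]
scene dark [328. 202.] 34 top [ 0.487 -0.085  0.039] max 0.045 min [ 0.478 -0.097  0.015] mx [ 0.495 -0.077  0.047]
scene dark [302. 244.] 136 top [0.62  0.09  0.056] max 0.059 min [0.558 0.059 0.014] mx [0.676 0.099 0.06 ]
scene dark [352. 241.] 46 top [0.453 0.111 0.041] max 0.044 min [0.444 0.1   0.013] mx [0.462 0.121 0.045]
scene dark [258. 248.] 26 top [0.77  0.064 0.054] max 0.058 min [0.765 0.046 0.012] mx [0.775 0.074 0.058]
scene dark [284. 247.] 16 top [0.688 0.079 0.05 ] max 0.054 min [0.679 0.06  0.012] mx [0.692 0.081 0.055]
scene dark [376. 252.] 53 top [0.389 0.174 0.04 ] max 0.045 min [0.379 0.16  0.012] mx [0.399 0.185 0.045]
scene dark [422. 292.] 57 top [0.3   0.352 0.039] max 0.042 min [0.289 0.341 0.012] mx [0.31  0.363 0.044]
scene above [212. 135.] 1888 top [ 0.878 -0.473  0.2  ] max 0.203 min [ 0.781 -0.5    0.015] mx [ 0.95  -0.44
[... 4434 characters left out ...]

side above [291. 249.] 62 top [ 0.484 -0.094  0.036] max 0.04 min [ 0.473 -0.105  0.017] mx [ 0.495 -0.083  0.04 ]
side above [396. 291.] 289 top [ 0.769 -0.264  0.022] max 0.026 min [ 0.756 -0.323  0.015] mx [ 0.783 -0.204  0.027]
side above [310. 316.] 945 top [ 0.519 -0.341  0.088] max 0.091 min [ 0.479 -0.378  0.015] mx [ 0.559 -0.271  0.093]
side above [366. 315.] 369 top [ 0.664 -0.351  0.036] max 0.04 min [ 0.644 -0.382  0.016] mx [ 0.693 -0.267  0.044]
side above [472. 333.] 2011 top [ 0.875 -0.478  0.199] max 0.201 min [ 0.778 -0.5    0.016] mx [ 0.95  -0.449  0.203]
side above [343. 359.] 1004 top [ 0.577 -0.46   0.107] max 0.11 min [ 0.524 -0.5    0.015] mx [ 0.623 -0.44   0.113]
```

View pics/scene0z.png

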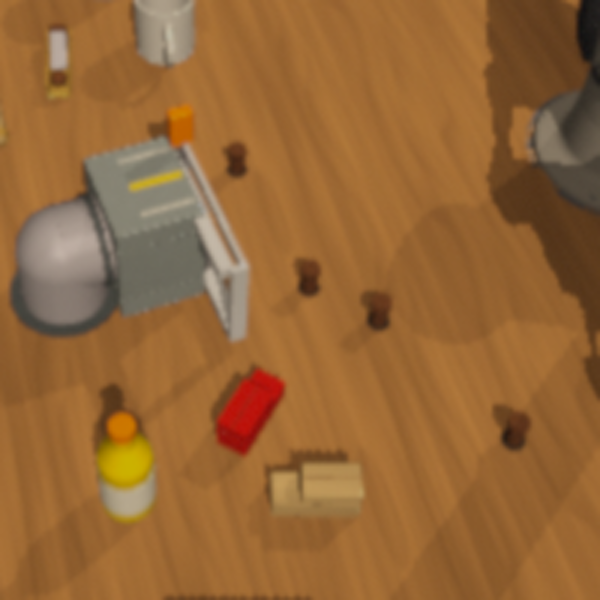

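View pics/side0z.png

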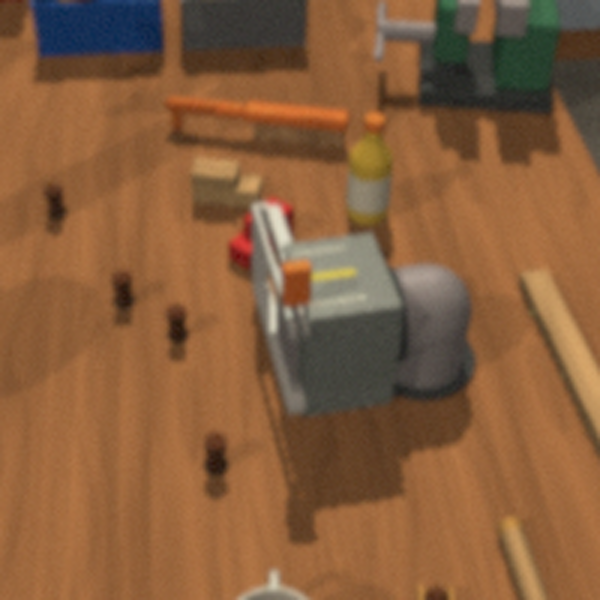

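```bash
python3 - <<'E'
from h import *
d=pickle.load(open("d0.pkl","rb"))
C={n:cloud(d[n]) for n in ["scene","side"]}
def fit(p,name):
    r=cv2.minAreaRect((p[:,:2]*1000).astype(np.float32)); print(name,len(p),np.round(r[0],1),np.round(r[1],1),round(r[2],1))
for nm,(x0,x1,y0,y1,red) in {"blank":(.46,.59,.31,.41,0),"red":(.5,.62,.2,.31,1)}.items():
  for n,P in C.items():
    im=d[n]["img"].astype(int); rr=(im[...,0]>im[...,1]*2.5)==bool(red)
    m=(P[...,0]>x0)&(P[...,0]<x1)&(P[...,1]>y0)&(P[...,1]<y1)&(P[...,2]>.015)&(P[...,2]<.06)&rr
    p=P[m]; fit(p,nm+n+" all"); fit(p[p[:,2]>.040],nm+n+" top"); q=p[(p[:,2]>.02)&(p[:,2]<.032)];fit(q,nm+n+" step")
# inlet top plane
for n,P in C.items():
    im=d[n]["img"].astype(int)
    m=(P[...,0]>.5)&(P[...,0]<.75)&(abs(P[...,1]-.03)<.12)&(P[...,2]>.143)&(P[...,2]<.157)
    fit(P[m],n+" hoodtop")
    m=(P[...,0]>.5)&(P[...,0]<.65)&(abs(P[...,1])<.12)&(P[...,2]>.165)&(P[...,2]<.215)
    p=P[m]; print(n,"grip",p.mean(0),p.min(0),p.max(0)); t=p[p[:,2]>.2]; print(len(t),t.mean(0) if len(t) else 0)
    fit(p,"grip")
E
```

```text
blankscene all 440 [525.1 367.4] [36.6 89.6] 74.3
blankscene top 235 [510.8 370.9] [35.9 60.3] 74.7
blankscene step 154 [526.2 367.2] [36.2 87.4] 74.2
blankside all 224 [525.7 361. ] [46.1 88.6] 76.7
blankside top 95 [512.3 366.4] [43.3 58.5] 79.0
blankside step 79 [524.8 356.1] [38.9 88. ] 79.4
redscene all 345 [562.  258.4] [93.6 37.2] 46.0
redscene top 214 [571.6 268.4] [63.5 37.2] 46.0
redscene step 94 [561.  259.1] [93.2 35.9] 47.4
redside all 55 [560.9 252.7] [92.3 35.4] 43.4
redside top 9 [573.5 261.9] [61.5 12.6] 19.4
redside step 40 [535.5 234.3] [48.7 22.5] 85.3
scene hoodtop 1008 [614.5  60.3] [118.8 189.3] 5.7
scene grip [ 0.57475885 -0.00887981  0.19197336] [ 0.55835922 -0.02266437  0.16506157] [ 0.58764094 -0.00268332  0.20976641]
41 [ 0.57440107 -0.01093216  0.20583616]
grip 99 [573.4 -12.8] [29.6 18.8] 5.5
side hoodtop 775 [614.5  58.2] [118.2 187.4] 5.6
side grip [ 0.57251747 -0.02175301  0.1895829 ] [ 0.55918022 -0.02785217  0.16616597] [ 0.58687694 -0.00700935  0.20652958]
42 [ 0.57260724 -0.01869627  0.20397026]
grip 128 [572.8 -17.1] [27.7 20.6] 4.8
```

Request:
{"fn": "jog_arm", "kwargs": {"series": [[0.3,[-0.041,0,0],[0,0,0.06]],[0.3,[-0.082,0.01,0],[0,0,0.0]],[0.3,[-0.123,0.01,0],[0,0,-0.1]],[0.3,[-0.164,0.01,0],[0,0,-0.2]],[0.3,[-0.205,0.01,0],[0,0,-0.27]],[0.3,[-0.246,0.015,0],[0,0,-0.27]],[0.3,[-0.28,0.02,0],[0,0,-0.27]],[0.3,[-0.3,0.03,0],[0,0,-0.27]],[0.3,[-0.3,0.03,0],[0,0,-0.27]]]}}

```text
time: 0.9
tool_pos: [0.4446, 0.4508, 0.2254]
tool_rot: [-3.141, 0.001, 3.13]
contact_force: [-0.5, -0.6, -0.6]
opening: 0.0597
```

Request:
{"fn": "jog_arm", "kwargs": {"series": [[0.3,[-0.03,-0.03,0],[0,0,0.1]],[0.3,[-0.055,-0.06,0],[0,0,0.2]],[0.3,[-0.071,-0.084,0],[0,0,0.25]],[0.3,[-0.071,-0.084,0],[0,0,0.25]],[0.3,[-0.071,-0.084,0],[0,0,0.25]]]}}

```text
time: 1.32
tool_pos: [0.5108, 0.3664, 0.2264]
tool_rot: [-3.141, -0.001, 2.883]
contact_force: [-0.2, 1.3, -0.6]
opening: 0.0597
```

```bash
cat >> h.py <<'E'
from scipy.spatial.transform import Rotation as Ro
def wristT(st,c):
    T=np.eye(4);T[:3,:3]=Ro.from_euler("xyz",st["tool_rot"]).as_matrix();T[:3,3]=st["tool_pos"]
    return T@c["tool_from_camera"]
def snap(tag):
    from cell import status,eyes
    st=status.observe();c=eyes.read_camera("wrist");T=wristT(st,c)
    cv2.imwrite(f"pics/{tag}.png",c["img"][:,:,::-1]); pickle.dump((st,c,T),open(tag+".pkl","wb"))
    return st,c,T
def fit(p,name):
    r=cv2.minAreaRect((p[:,:2]*1000).astype(np.float32)); print(name,len(p),np.round(r[0],1),np.round(r[1],1),round(r[2],1))
E
python3 - <<'E'
from h import *
st,c,T=snap("w1"); P=cloud(c,T); im=c["img"].astype(int)
print(st["time"],st["tool_pos"],st["tool_rot"],st["opening"])
red=(im[...,0]>im[...,1]*2.5)
m=(P[...,0]>.46)&(P[...,0]<.6)&(P[...,1]>.30)&(P[...,1]<.42)&(P[...,2]<.06)&~red
for lo,hi in((.015,.06),(.042,.055),(.02,.034)):
    p=P[m&(P[...,2]>lo)&(P[...,2]<hi)]; fit(p,(lo,hi)); print(np.median(p[:,2]))
E
```

```text
1.3167 [0.51077939 0.36641697 0.226384  ] [-3.14125493e+00 -1.02429424e-03  2.88288617e+00] 0.05968049702798138
(0.015, 0.06) 2296 [539.5 357.7] [ 56.5 130.8] 60.1
0.04669098890219761
(0.042, 0.055) 1681 [537.6 354. ] [ 47.9 130.6] 59.9
0.04705365798764405
(0.02, 0.034) 553 [538.9 358.2] [ 56.1 128.9] 60.4
0.02719201209339739
```

View pics/w1.png

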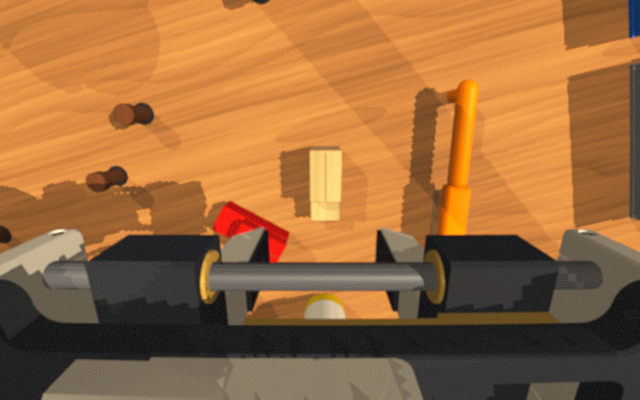

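The blank is at about (325,183) in the wrist picture, aligned with the jaws, with its step towards the fingers. The red block is at (250,228).

```bash
python3 - <<'E'
from h import *
st,c,T=pickle.load(open("w1.pkl","rb")); P=cloud(c,T); 
m=np.zeros((400,640),bool); m[140:225,300:352]=1
for lo,hi in((.015,.06),(.042,.055),(.02,.034)):
    p=P[m&(P[...,2]>lo)&(P[...,2]<hi)]; fit(p,(lo,hi)); print(np.median(p[:,2]))
# tool coords
R=Ro.from_euler("xyz",st["tool_rot"]).as_matrix()
p=P[m&(P[...,2]>.042)]; q=(p-st["tool_pos"])@R; print("tall part in tool",np.percentile(q,[1,50,99],axis=0))
E
```

```text
(0.015, 0.06) 2285 [523.8 367. ] [35.5 89.4] 75.2
0.046695014373318244
(0.042, 0.055) 1678 [509.8 370.9] [35.4 60. ] 74.8
0.04705380629428918
(0.02, 0.034) 550 [523.7 366.7] [34.6 89.4] 75.3
0.027187840555342485
tall part in tool [[-0.02773749 -0.01351439  0.17759517]
 [ 0.00301471  0.00341952  0.17932671]
 [ 0.03169443  0.02135869  0.18134108]]
```

Request:
{"fn": "jog_arm", "kwargs": {"series": [[0.3,[-0.002,0.004,0.04],[0,0,0]],[0.3,[-0.002,0.004,0.08],[0,0,0]],[0.3,[-0.002,0.004,0.12],[0,0,0]],[0.3,[-0.002,0.004,0.16],[0,0,0]],[0.3,[-0.002,0.004,0.19],[0,0,0]],[0.3,[-0.002,0.004,0.21],[0,0,0]],[0.3,[-0.002,0.004,0.216],[0,0,0]],[0.3,[-0.002,0.004,0.216],[0,0,0]]]}}

```text
time: 2.03
tool_pos: [0.5115, 0.3716, 0.0091]
tool_rot: [-3.139, -0.003, 2.887]
contact_force: [0.5, 0.1, -0.9]
opening: 0.0598
```

Request:
{"fn": "jog_arm", "kwargs": {"series": [[-1,[0,0,0],[0,0,0]],[-1,[0,0,0],[0,0,0]],[-1,[0,0,0],[0,0,0]],[-1,[0,0,0],[0,0,0]],[-1,[0,0,0],[0,0,0]],[-1,[0,0,0],[0,0,0]]], "squeeze": 20}}

```text
time: 2.53
tool_pos: [0.5142, 0.371, 0.0123]
tool_rot: [3.14, 0.001, 2.885]
contact_force: [-1.8, -1.3, 5.8]
opening: 0.0356
```

Request:
{"fn": "jog_arm", "kwargs": {"series": [[-1,[0,0,-0.02],[0,0,0]],[-1,[0,0,-0.06],[0,0,0]],[-1,[0.01,0,-0.1],[0,0,0]],[-1,[0.04,-0.01,-0.13],[0,0,0]],[-1,[0.065,-0.04,-0.14],[0,0,0]],[-1,[0.065,-0.08,-0.14],[0,0,-0.08]],[-1,[0.06,-0.12,-0.14],[0,0,-0.16]],[-1,[0.05,-0.16,-0.14],[0,0,-0.24]],[-1,[0.04,-0.2,-0.14],[0,0,-0.32]],[-1,[0.03,-0.24,-0.14],[0,0,-0.4]],[-1,[0.02,-0.27,-0.14],[0,0,-0.427]],[-1,[0.02,-0.27,-0.14],[0,0,-0.427]]]}}

```text
time: 3.53
tool_pos: [0.4258, 0.1101, 0.1511]
tool_rot: [-3.14, 0.0, -2.974]
contact_force: [1.6, -0.7, -1.3]
opening: 0.0357
```

```bash
python3 - <<'E'
from h import *
st,c,T=snap("w2"); P=cloud(c,T)
print(st["time"],st["tool_pos"],st["tool_rot"],st["opening"],st["contact_force"])
m=(P[...,2]>.012)&(P[...,2]<.05)
N,l,s,ce=cv2.connectedComponentsWithStats(m.astype(np.uint8))
for i in range(1,N):
    if s[i,4]<40: continue
    q=P[l==i]; t=q[q[:,2]>.034]; print(ce[i].round(),s[i,4],t.mean(0).round(4) if len(t) else 0,q.min(0).round(3),q.max(0).round(3))
E
```

```text
3.5333 [0.42576783 0.11012894 0.15110497] [-3.13998990e+00  3.60706597e-04 -2.97438536e+00] 0.03566162855620691 [ 1.62201773 -0.68837033 -1.3166353 ]
[613.  97.] 1075 [0.2973 0.3497 0.0384] [0.285 0.339 0.012] [0.308 0.364 0.041]
[397. 161.] 641 [0.3854 0.1718 0.0388] [0.374 0.16  0.012] [0.397 0.184 0.041]
[112. 213.] 794 [ 0.4812 -0.087   0.0387] [ 0.47  -0.1    0.012] [ 0.493 -0.076  0.041]
[280. 311.] 76 0 [0.548 0.084 0.017] [0.579 0.093 0.033]
```

View pics/w2.png

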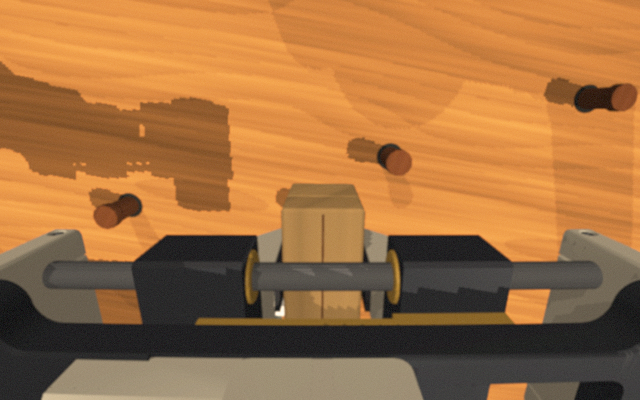

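The pictures show the gripped blank at (322,250) and dogs at (104,214), (397,160) and (620,97). The near dog is partly hidden behind the blank at (283,197). I move to a spot that should show both target dogs.

Request:
{"fn": "jog_arm", "kwargs": {"series": [[-1,[0.02,-0.04,0],[0,0,0]],[-1,[0.04,-0.08,0],[0,0,0]],[-1,[0.047,-0.098,0],[0,0,0]],[-1,[0.047,-0.098,0],[0,0,0]],[-1,[0.047,-0.098,0],[0,0,0]]]}}

```text
time: 4.0
tool_pos: [0.3961, 0.0101, 0.151]
tool_rot: [3.141, 0.001, -2.974]
contact_force: [-0.2, -0.4, -2.9]
opening: 0.036
```

```bash
python3 - <<'E'
from h import *
st,c,T=snap("w3"); P=cloud(c,T)
print(st["time"],st["tool_pos"],st["tool_rot"],st["opening"],st["contact_force"])
m=(P[...,2]>.012)&(P[...,2]<.05)
N,l,s,ce=cv2.connectedComponentsWithStats(m.astype(np.uint8))
for i in range(1,N):
    if s[i,4]<40: continue
    q=P[l==i]; t=q[q[:,2]>.034]; print(ce[i].round(),s[i,4],t.mean(0).round(4) if len(t) else 0,q.min(0).round(3),q.max(0).round(3))
    if len(t)>20: fit(t,"top")
E
```

```text
4.0 [0.39614376 0.01007629 0.15098337] [ 3.14121915e+00  9.03185165e-04 -2.97400304e+00] 0.03599838086206331 [-0.15249142 -0.39312648 -2.91833736]
[490. 209.] 749 [0.3854 0.1713 0.0386] [0.374 0.16  0.012] [0.398 0.185 0.042]
top 542 [385.5 172.3] [23.5 23.9] 18.4
[  9. 235.] 598 [ 0.5053 -0.2962  0.0366] [ 0.479 -0.318  0.012] [ 0.51  -0.293  0.039]
top 41 [ 503.8 -297.1] [12.   3.5] 20.8
[518. 390.] 216 [0.5785 0.2613 0.0468] [0.567 0.247 0.045] [0.593 0.272 0.049]
top 216 [581.6 260.3] [25.8 22.1] 14.3
```

View pics/w3.png

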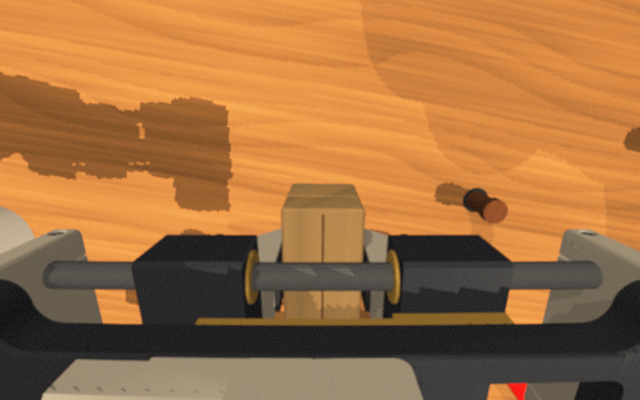

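The gripper hides both target dogs here. They should come into view from the placing spot.

Request:
{"fn": "jog_arm", "kwargs": {"series": [[-1,[-0.03,-0.008,0],[0,0,0]],[-1,[-0.055,-0.013,0],[0,0,0]],[-1,[-0.062,-0.015,0],[0,0,0]],[-1,[-0.062,-0.015,0],[0,0,0]],[-1,[-0.062,-0.015,0],[0,0,0]]]}}

```text
time: 4.47
tool_pos: [0.459, 0.0072, 0.1502]
tool_rot: [3.141, -0.002, -2.97]
contact_force: [-0.3, 0.7, -2.2]
opening: 0.036
```

```bash
python3 - <<'E'
from h import *
st,c,T=snap("w4"); P=cloud(c,T)
print(st["time"],st["tool_pos"],st["tool_rot"],st["opening"],st["contact_force"])
m=(P[...,2]>.012)&(P[...,2]<.05)
N,l,s,ce=cv2.connectedComponentsWithStats(m.astype(np.uint8))
for i in range(1,N):
    if s[i,4]<40: continue
    q=P[l==i]; t=q[q[:,2]>.034]; print(ce[i].round(),s[i,4],t.mean(0).round(4) if len(t) else 0,q.min(0).round(3),q.max(0).round(3))
    if len(t)>20: fit(t,"top")
R=T[:3,:3]
# blank in tool
Q=(P-st["tool_pos"])@Ro.from_euler("xyz",st["tool_rot"]).as_matrix()
m=(abs(Q[...,1])<.03)&(Q[...,0]>0)&(Q[...,0]<.06)&(Q[...,2]>-.05)&(Q[...,2]<.03)
vv,uu=np.nonzero(m); 
if m.sum():
  print("blank tool",np.percentile(Q[m],[1,50,99],axis=0).round(4),uu.min(),uu.max(),vv.min(),vv.max())
E
```

```text
4.4667 [0.45898992 0.00721726 0.1501685 ] [ 3.14069280e+00 -1.67124549e-03 -2.96964467e+00] 0.03596625355103037 [-0.26486801  0.68147057 -2.17818669]
[514. 145.] 835 [0.3857 0.1712 0.0386] [0.374 0.16  0.012] [0.397 0.185 0.041]
top 601 [385.9 172.1] [23.4 23. ] 43.3
[ 14. 196.] 1297 [ 0.5236 -0.2649  0.0415] [ 0.483 -0.312  0.012] [ 0.54  -0.257  0.05 ]
top 195 [ 522.2 -276.3] [38.6 23.2] 84.3
[217. 199.] 676 [ 0.4814 -0.0875  0.0389] [ 0.47  -0.1    0.012] [ 0.494 -0.076  0.042]
top 542 [482. -88.] [23.4 23.4] 86.8
[429. 200.] 675 [0.4482 0.1077 0.0387] [0.437 0.096 0.012] [0.46  0.12  0.041]
top 542 [448.6 108.4] [23.6 23.4] 49.6
[525. 306.] 1155 [0.5509 0.2474 0.0392] [0.525 0.221 0.012] [0.573 0.261 0.048]
top 233 [551.  247.2] [ 4.8 32.9] 42.3
blank tool [[ 0.0028 -0.0277 -0.0446]
 [ 0.0232  0.0006 -0.0343]
 [ 0.0344  0.0283  0.0076]] 258 385 183 300
```

View pics/w4.png

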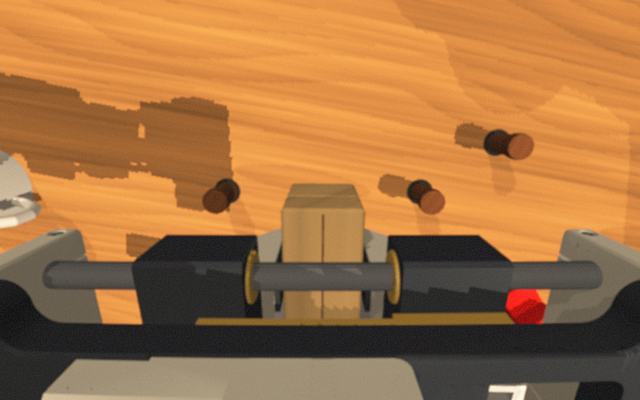

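Both target dogs are now clear, at (218,197) and (428,200): 199 mm apart, yaw 9.7° and midpoint (0.465, 0.010). Those fit the given sizes, so I lower the blank.

Request:
{"fn": "jog_arm", "kwargs": {"series": [[-1,[0.002,0.001,0.03],[0,0,0]],[-1,[0.004,0.002,0.06],[0,0,0]],[-1,[0.004,0.002,0.09],[0,0,0]],[-1,[0.004,0.002,0.115],[0,0,0]],[-1,[0.004,0.002,0.13],[0,0,0]],[-1,[0.004,0.002,0.136],[0,0,0]],[-1,[0.004,0.002,0.138],[0,0,0]],[-1,[0.004,0.002,0.138],[0,0,0]],[-1,[0.004,0.002,0.138],[0,0,0]]]}}

```text
time: 5.27
tool_pos: [0.4558, 0.0073, 0.0137]
tool_rot: [-3.141, 0.002, -2.971]
contact_force: [0.1, -0.3, -1.1]
opening: 0.0364
```

```bash
python3 - <<'E'
from h import *
st,c,T=snap("w5")
print(st["time"],st["tool_pos"],st["tool_rot"],st["opening"],st["contact_force"])
P=cloud(c,T)
m=np.zeros((400,640),bool);m[:,290:360]=1
Q=(P-st["tool_pos"])@Ro.from_euler("xyz",st["tool_rot"]).as_matrix()
m&=(Q[...,0]>.015)&(Q[...,0]<.06)&(Q[...,2]>-.05)&(Q[...,2]<.0)
print(np.percentile(Q[m],[1,50,99],axis=0).round(4)); fit(P[m],"b")
m=(P[...,2]>.034)&(P[...,2]<.05)&(P[...,0]<.52)&(P[...,1]<.15)
N,l,s,ce=cv2.connectedComponentsWithStats(m.astype(np.uint8))
for i in range(1,N):
    if s[i,4]>100: fit(P[l==i],ce[i].round())
E
```

```text
5.2667 [0.45579602 0.00731582 0.01368244] [-3.14110514e+00  1.77851911e-03 -2.97114564e+00] 0.03637901037855207 [ 0.07575556 -0.34949649 -1.09045314]
[[ 0.0154 -0.0136 -0.0362]
 [ 0.0293  0.0016 -0.0344]
 [ 0.0345  0.0167 -0.002 ]]
b 4301 [431.    4.1] [19.7 34.5] 9.8
[322. 233.] 5881 [434.4   4.1] [26.4 61.6] 10.1
[121. 297.] 519 [488.7 -89.4] [11.  19.3] 11.8
[525. 297.] 593 [454.1 111.8] [11.9 20.3] 13.4
[322. 304.] 2052 [467.7  10. ] [15.8 36. ] 10.1
```

View pics/w5.png

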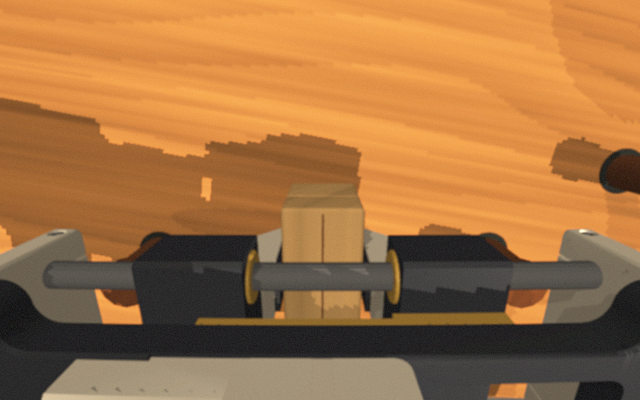

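Measured the same way, the blank's centre is at (465.7, 10.1) mm and the dogs' midpoint at (465.3, 10.2) mm. I lower the last couple of mm and let go.

Request:
{"fn": "jog_arm", "kwargs": {"series": [[-1,[0,0,0.001],[0,0,0]],[-1,[0,0,0.002],[0,0,0]],[-1,[0,0,0.002],[0,0,0]],[0.3,[0,0,0.002],[0,0,0]],[0.3,[0,0,0.002],[0,0,0]],[0.3,[0,0,0.002],[0,0,0]],[0.3,[0,0,0.002],[0,0,0]]]}}

```text
time: 5.9
tool_pos: [0.4555, 0.0072, 0.0108]
tool_rot: [-3.142, 0.0, -2.971]
contact_force: [0.4, -0.1, -1.2]
opening: 0.0571
```

Request:
{"fn": "jog_arm", "kwargs": {"series": [[0.3,[0,0,-0.02],[0,0,0]],[0.3,[0,0,-0.05],[0,0,0]],[0.3,[0,0,-0.09],[0,0,0]],[0.3,[0,0,-0.13],[0,0,0]],[0.3,[0,0,-0.17],[0,0,0]],[0.3,[0,0,-0.21],[0,0,0]],[0.3,[0,0,-0.25],[0,0,0]],[0.3,[0,0,-0.25],[0,0,0]],[0.3,[0,0,-0.25],[0,0,0]]]}}

```text
time: 6.65
tool_pos: [0.4563, 0.0071, 0.2627]
tool_rot: [-3.14, 0.005, -2.971]
contact_force: [-0.4, -0.1, -0.5]
opening: 0.0599
```

```bash
python3 - <<'E'
from h import *
st,c,T=snap("w6")
print(st["time"],st["tool_pos"],st["tool_rot"],st["opening"],st["contact_force"])
P=cloud(c,T)
m=(P[...,2]>.034)&(P[...,2]<.055)&(P[...,0]<.54)&(P[...,0]>.37)&(abs(P[...,1])<.2)
N,l,s,ce=cv2.connectedComponentsWithStats(m.astype(np.uint8))
for i in range(1,N):
    if s[i,4]>100: fit(P[l==i],ce[i].round())
m=(P[...,2]>.015)&(P[...,2]<.055)&(P[...,0]<.54)&(P[...,0]>.40)&(abs(P[...,1])<.06)
fit(P[m],"blank all")
E
```

```text
6.65 [0.45631141 0.00705525 0.26270993] [-3.14001465  0.00502489 -2.97135126] 0.0599040678499897 [-0.42299073 -0.05062674 -0.49509344]
[464. 137.] 310 [385.4 172.1] [22.9 22.7] 72.8
[323. 167.] 1410 [452.    7.5] [60.5 35.3] 10.2
[245. 177.] 282 [482.  -87.9] [22.9 23. ] 53.4
[401. 177.] 279 [448.6 107.7] [23.1 23. ] 12.3
blank all 1919 [466.1  10.1] [89.  35.2] 9.6
```

View pics/w6.png

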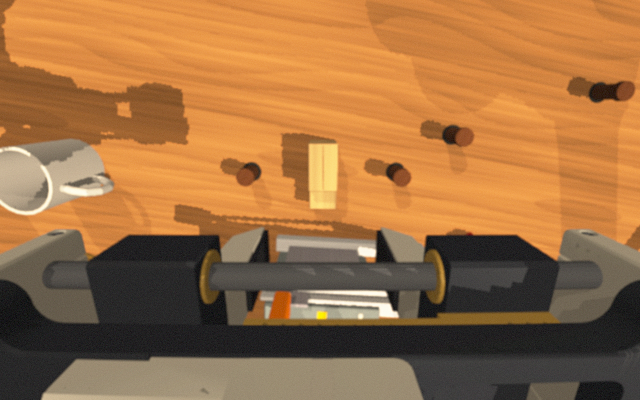

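The blank stands at (322,175), centred between the dogs at (248,173) and (399,174). The grip shows at (282,303) and the yellow mark at (322,315).

```bash
python3 - <<'E'
from h import *
st,c,T=pickle.load(open("w6.pkl","rb"));P=cloud(c,T)
hsv=cv2.cvtColor(c["img"],cv2.COLOR_RGB2HSV)
for n,m in {"grip":(hsv[...,0]<16)&(hsv[...,1]>180)&(P[...,2]>.16)&(P[...,2]<.215),"griptop":(hsv[...,0]<16)&(hsv[...,1]>180)&(P[...,2]>.2)&(P[...,2]<.215),
 "yel":(hsv[...,0]>22)&(hsv[...,0]<35)&(hsv[...,1]>150)&(P[...,2]>.14)&(P[...,2]<.16),
 "z150":(P[...,2]>.143)&(P[...,2]<.157)&(P[...,1]<.2)&(P[...,1]>-.1)&(P[...,0]>.53)}.items():
    p=P[m]; print(n,m.sum()); 
    if m.sum()>5: fit(p,n); print(p.min(0).round(4),p.mean(0).round(4),p.max(0).round(4))
# front edge of guides: per y-bin min x
m=(P[...,2]>.143)&(P[...,2]<.157)&(P[...,1]<.2)&(P[...,1]>-.1)&(P[...,0]>.53);p=P[m]
for y in np.arange(-.05,.19,.02):
    q=p[abs(p[:,1]-y)<.01]
    if len(q)>3: print(round(y,3),len(q),q[:,0].min().round(4))
E
python3 - <<'E'
import cv2
im=cv2.imread("pics/w6.png")[220:330,200:440]; cv2.imwrite("pics/w6z.png",cv2.resize(im,None,fx=3.3,fy=3.3))
E
```

```text
grip 445
grip 445 [559.9 -10.4] [19.3  9.9] 58.3
[ 0.5559 -0.0208  0.16  ] [ 0.5577 -0.0129  0.1801] [ 0.5692 -0.0048  0.1983]
griptop 0
yel 56
yel 56 [584.4  29.1] [7.3 9.6] 5.0
[0.5805 0.0243 0.148 ] [0.5842 0.0289 0.1496] [0.5882 0.034  0.1512]
z150 1772
z150 1772 [573.   34.5] [ 31.8 142.9] 9.0
[ 0.5499 -0.037   0.143 ] [0.5756 0.0372 0.1475] [0.5992 0.1071 0.1569]
-0.03 131 0.5756
-0.01 88 0.5652
0.01 373 0.5613
0.03 345 0.5584
0.05 322 0.5548
0.07 310 0.5505
0.09 183 0.5499
0.11 20 0.572
```

View pics/w6z.png

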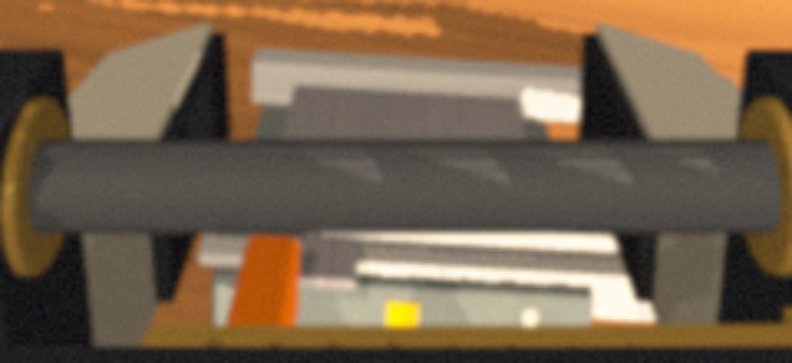

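Request:
{"fn": "jog_arm", "kwargs": {"series": [[0.3,[-0.03,0,-0.01],[0,0,0]],[0.3,[-0.07,0,-0.02],[0,0,0]],[0.3,[-0.11,-0.01,-0.02],[0,0,0]],[0.3,[-0.14,-0.012,-0.02],[0,0,0]],[0.3,[-0.15,-0.012,-0.02],[0,0,0]],[0.3,[-0.15,-0.012,-0.02],[0,0,0]],[0.3,[-0.15,-0.012,-0.02],[0,0,0]]]}}

```text
time: 7.28
tool_pos: [0.6045, 0.0208, 0.2778]
tool_rot: [3.14, -0.005, -2.971]
contact_force: [-0.2, 0.3, -0.1]
opening: 0.0595
```

```bash
python3 - <<'E'
from h import *
st,c,T=snap("w7");P=cloud(c,T)
print(st["time"],st["tool_pos"],st["tool_rot"],st["opening"])
hsv=cv2.cvtColor(c["img"],cv2.COLOR_RGB2HSV)
for n,m in {"grip":(hsv[...,0]<16)&(hsv[...,1]>180)&(P[...,2]>.165)&(P[...,2]<.215),"griptop":(hsv[...,0]<16)&(hsv[...,1]>180)&(P[...,2]>.2)&(P[...,2]<.215),
 "yel":(hsv[...,0]>22)&(hsv[...,0]<35)&(hsv[...,1]>150)&(P[...,2]>.14)&(P[...,2]<.16),
 "z150":(P[...,2]>.146)&(P[...,2]<.154)&(P[...,1]<.2)&(P[...,1]>-.1)&(P[...,0]>.53)}.items():
    p=P[m]; print(n,m.sum()); 
    if m.sum()>5: fit(p,n); print(p.min(0).round(4),p.mean(0).round(4),p.max(0).round(4))
p=P[m]
for y in np.arange(-.05,.19,.02):
    q=p[abs(p[:,1]-y)<.01]
    if len(q)>3: print(round(y,3),len(q),q[:,0].min().round(4),q[:,0].max().round(4))
E
```

```text
7.2833 [0.60446859 0.02084345 0.27783877] [ 3.14023781 -0.00499681 -2.97119921] 0.05946541389507986
grip 558
grip 558 [570.8 -12.5] [26.8 16.2] 6.8
[ 0.5571 -0.0213  0.1682] [ 0.5693 -0.0131  0.2018] [ 0.5844 -0.0037  0.2082]
griptop 444
griptop 444 [570.9 -12.5] [26.5 16. ] 7.7
[ 0.5571 -0.0213  0.2003] [ 0.5709 -0.0143  0.2056] [ 0.5844 -0.0039  0.2082]
yel 577
yel 577 [609.9  31.6] [59.   9.4] 6.1
[0.5804 0.0242 0.1477] [0.6093 0.0315 0.1499] [0.6396 0.0393 0.152 ]
z150 10840
z150 10840 [620.5  32.7] [109.7 119.6] 5.8
[ 0.5675 -0.0308  0.146 ] [0.6226 0.0325 0.1492] [0.6805 0.0932 0.1539]
-0.03 465 0.5814 0.675
-0.01 1701 0.5688 0.6805
0.01 1995 0.5675 0.6786
0.03 1982 0.5746 0.6763
0.05 1969 0.572 0.6743
0.07 1962 0.5697 0.6713
0.09 766 0.5695 0.6694
```

View pics/w7.png

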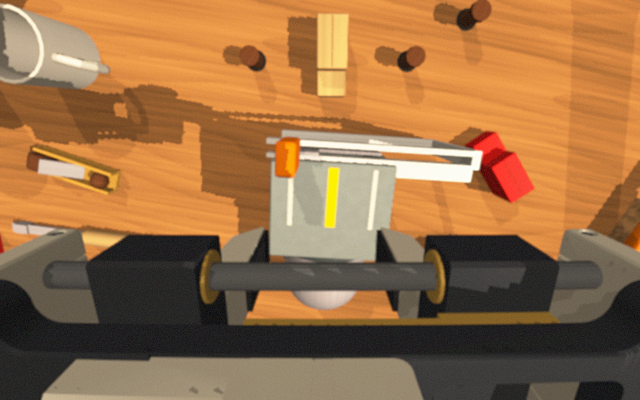

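The grip top is at (287,157), at world (570.8, -12.5) mm, and the yellow mark is at (331,197). Along the slide they are 39.7 mm apart, against the 40 mm given. The inlet yaw is about 6.1°.

Request:
{"fn": "jog_arm", "kwargs": {"series": [[0.3,[0.02,-0.014,0],[0,0,0.03]],[0.3,[0.039,-0.027,0],[0,0,0.064]],[0.3,[0.039,-0.027,0.01],[0,0,0.064]],[0.3,[0.039,-0.027,0.04],[0,0,0.064]],[0.3,[0.039,-0.027,0.07],[0,0,0.064]],[0.3,[0.039,-0.027,0.095],[0,0,0.064]],[0.3,[0.039,-0.027,0.108],[0,0,0.064]],[0.3,[0.039,-0.027,0.11],[0,0,0.064]],[0.3,[0.039,-0.027,0.11],[0,0,0.064]],[0.3,[0.039,-0.027,0.11],[0,0,0.064]]]}}

```text
time: 8.17
tool_pos: [0.5716, -0.0124, 0.1718]
tool_rot: [-3.141, 0.002, -3.035]
contact_force: [0.6, 0.1, -0.4]
opening: 0.0596
```

```bash
python3 - <<'E'
from h import *
st,c,T=snap("w8");P=cloud(c,T)
print(st["time"],st["tool_pos"],st["tool_rot"],st["opening"],st["contact_force"])
from cell import eyes
c=eyes.read_camera("side"); cv2.imwrite("pics/side8.png",cv2.resize(c["img"][120:270,220:420,::-1],None,fx=3.5,fy=3.5))
E
```

```text
8.1667 [ 0.57158498 -0.0123995   0.17177369] [-3.14130766e+00  1.57607748e-03 -3.03526390e+00] 0.059571569942310526 [ 0.58153267  0.06214536 -0.35605181]
```

View pics/side8.png

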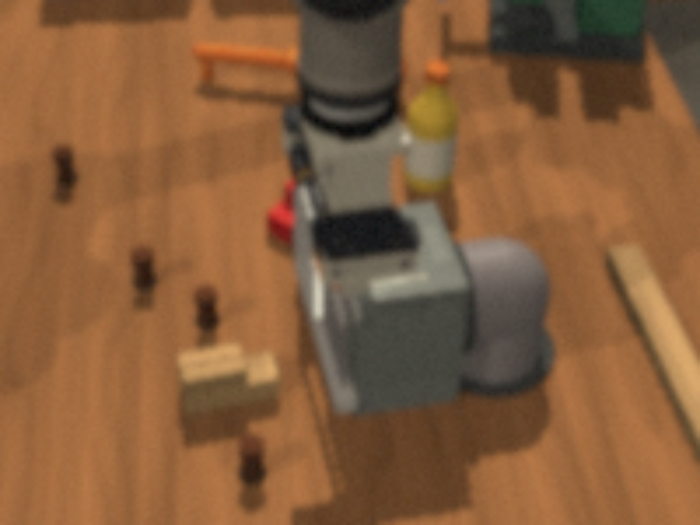

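View pics/w8.png

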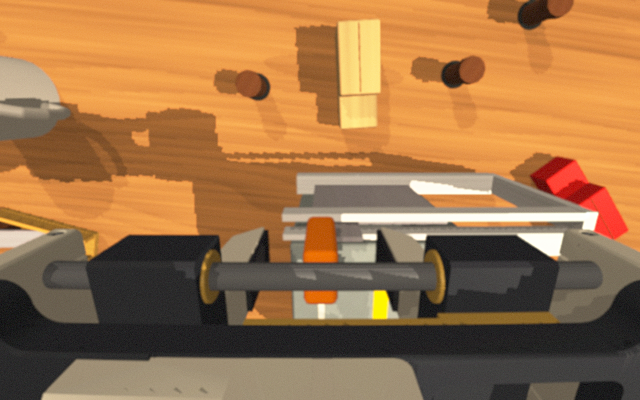

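The grip sits centred between the fingers at (321,260). I close on it.

Request:
{"fn": "jog_arm", "kwargs": {"series": [[-1,[0,0,0],[0,0,0]],[-1,[0,0,0],[0,0,0]],[-1,[0,0,0],[0,0,0]],[-1,[0,0,0],[0,0,0]],[-1,[0,0,0],[0,0,0]],[-1,[0,0,0],[0,0,0]],[-1,[0,0,0],[0,0,0]],[-1,[0,0,0],[0,0,0]]], "squeeze": 40}}

```text
time: 8.93
tool_pos: [0.5714, -0.013, 0.1707]
tool_rot: [-3.141, 0.0, -3.035]
contact_force: [0.2, -4.1, 0.1]
opening: 0.0155
```

Request:
{"fn": "jog_arm", "kwargs": {"series": [[-1,[0,0.003,0],[0,0,0]],[-1,[0,0.006,0],[0,0,0]],[-1,[0,0.01,0],[0,0,0]],[-1,[0,0.014,0],[0,0,0]],[-1,[0,0.018,0],[0,0,0]],[-1,[0,0.022,0],[0,0,0]],[-1,[0,0.026,0],[0,0,0]],[-1,[0,0.03,0],[0,0,0]],[-1,[0,0.034,0],[0,0,0]],[-1,[0,0.038,0],[0,0,0]],[-1,[0,0.038,0],[0,0,0]],[-1,[0,0.038,0],[0,0,0]]]}}

```text
time: 9.93
tool_pos: [0.5674, 0.0236, 0.1707]
tool_rot: [-3.139, -0.0, -3.036]
contact_force: [0.3, -8.5, -0.2]
opening: 0.0159
```

```bash
cat > chk.py <<'E'
import sys
from h import *
from cell import eyes
st,c,T=snap(sys.argv[1]);P=cloud(c,T)
print(st["time"],st["tool_pos"],st["tool_rot"],st["opening"],st["contact_force"])
hsv=cv2.cvtColor(c["img"],cv2.COLOR_RGB2HSV)
C={}
for n,m in {"grip":(hsv[...,0]<16)&(hsv[...,1]>180)&(P[...,2]>.165)&(P[...,2]<.215)&(P[...,0]>.52),
 "yel":(hsv[...,0]>22)&(hsv[...,0]<35)&(hsv[...,1]>150)&(P[...,2]>.14)&(P[...,2]<.16)}.items():
    p=P[m];print(n,m.sum())
    if m.sum()>5: fit(p,n); print(p.min(0).round(4),p.mean(0).round(4),p.max(0).round(4))
u=np.array([-np.sin(.1065),np.cos(.1065)])
print("tool shift along gate from", (st["tool_pos"][:2]-[.5714,-.0130])@u)
print("tool rel. to yellow", (st["tool_pos"][:2]-[.6099,.0316])@u)
for k in("side","scene"):
    c=eyes.read_camera(k); x={"scene":(250,150,450,300),"side":(220,120,420,270)}[k]
    cv2.imwrite(f"pics/{k}_{sys.argv[1]}.png",cv2.resize(c["img"][x[1]:x[3],x[0]:x[2],::-1],None,fx=3.5,fy=3.5))
E
python3 chk.py w9
```

```text
9.9333 [0.56744898 0.02358656 0.17071731] [-3.13877891e+00 -1.14290292e-04 -3.03570712e+00] 0.015935983288852432 [ 0.2501999  -8.49000625 -0.17674454]
grip 1787
grip 1787 [566.5  24.4] [27.2 17.1] 8.6
[0.5527 0.0145 0.165 ] [0.5599 0.0233 0.1955] [0.5806 0.033  0.2135]
yel 165
yel 165 [624.3  33.2] [10.1  8.9] 5.9
[0.6191 0.0284 0.1484] [0.624  0.0331 0.1498] [0.6293 0.0381 0.1513]
tool shift along gate from 0.03679925922612255
tool rel. to yellow -0.0034555441924260842
```

View pics/w9.png

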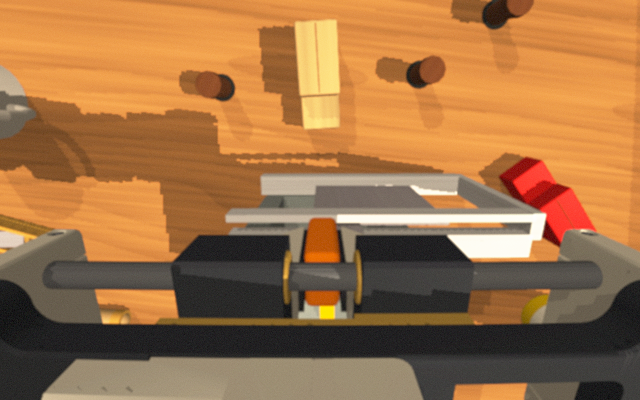

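View pics/scene_w9.png

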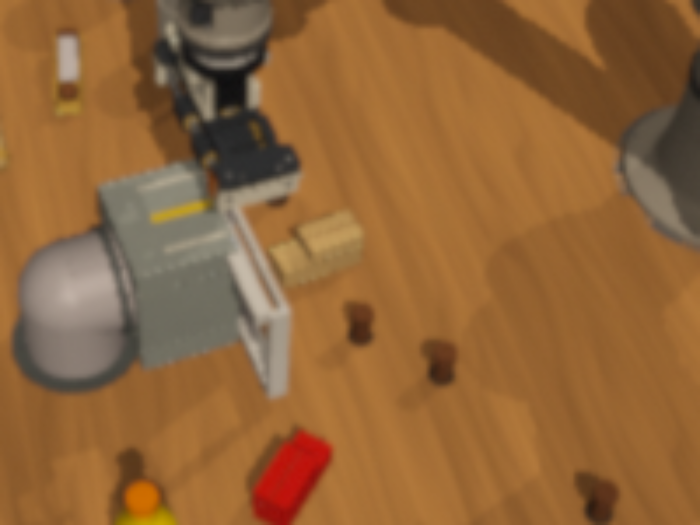

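The grip is 37 mm open and about 3 mm short of the yellow mark. It shows at (322,260) with the mark at (327,312). I add the rest.

Request:
{"fn": "jog_arm", "kwargs": {"series": [[-1,[0,0.001,0],[0,0,0]],[-1,[0,0.002,0],[0,0,0]],[-1,[0,0.003,0],[0,0,0]],[-1,[0,0.003,0],[0,0,0]],[-1,[0,0.003,0],[0,0,0]],[-1,[0,0.003,0],[0,0,0]],[-1,[0,0.003,0],[0,0,0]],[-1,[0,0.003,0],[0,0,0]]]}}

```text
time: 10.75
tool_pos: [0.5672, 0.0262, 0.1707]
tool_rot: [-3.139, -0.0, -3.036]
contact_force: [0.4, -8.9, -1.4]
opening: 0.0157
```

```bash
python3 chk.py w10; python3 - <<'E'
from h import *
st,c,T=pickle.load(open("w10.pkl","rb"));P=cloud(c,T)
m=(P[...,2]>.034)&(P[...,2]<.055)&(P[...,0]<.54)&(P[...,0]>.37)&(abs(P[...,1])<.2)
N,l,s,ce=cv2.connectedComponentsWithStats(m.astype(np.uint8))
for i in range(1,N):
    if s[i,4]>100: fit(P[l==i],ce[i].round())
m=(P[...,2]>.015)&(P[...,2]<.055)&(P[...,0]<.53)&(P[...,0]>.40)&(abs(P[...,1])<.06)
fit(P[m],"blank all")
E
```

```text
10.75 [0.56716603 0.02623519 0.17069629] [-3.13858867e+00 -1.79304560e-04 -3.03603215e+00] 0.015665115428955066 [ 0.38410443 -8.85863731 -1.38106539]
grip 1780
grip 1780 [566.5  26.5] [27.7 16.9] 5.1
[0.5525 0.0172 0.1651] [0.5596 0.0259 0.1955] [0.5805 0.0357 0.2149]
yel 165
yel 165 [624.   33.1] [10.   8.9] 6.4
[0.6187 0.0284 0.1483] [0.624  0.0331 0.1498] [0.6289 0.038  0.1514]
tool shift along gate from 0.03946296140711717
tool rel. to yellow -0.0007918420114314636
[514.   7.] 409 [391.3 172.8] [12.7 24.3] 5.4
[314.  57.] 3172 [451.7   7.1] [60.5 36.3] 9.9
[428.  70.] 627 [449.  108.2] [23.3 23.2] 24.9
[205.  84.] 583 [482.1 -88.2] [22.2 22.6] 25.6
blank all 4424 [466.5   9.7] [90.4 36.3] 9.8
```

View pics/side_w10.png

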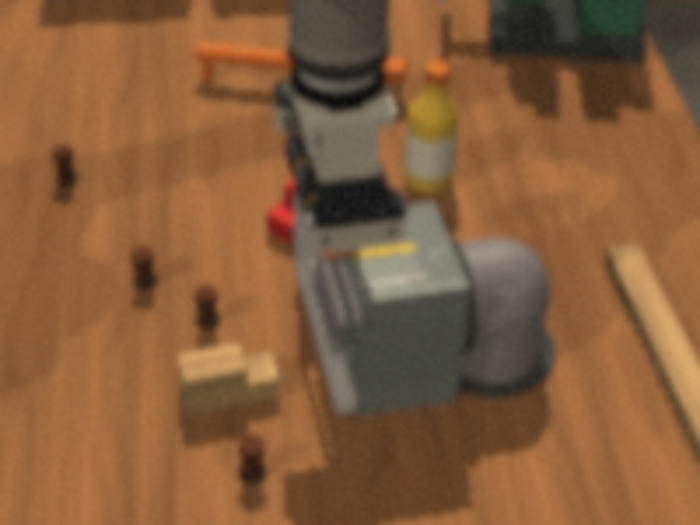

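View pics/w10.png

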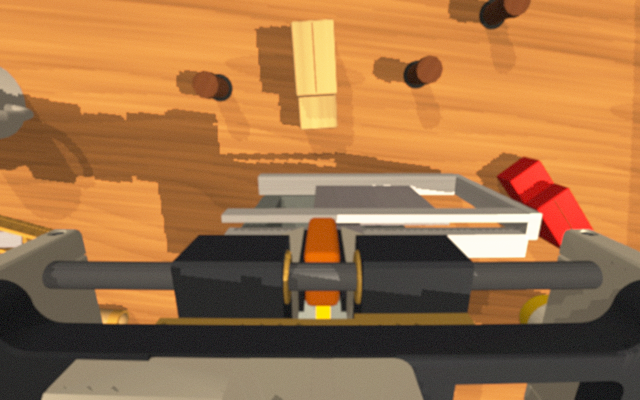

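```bash
python3 -c "
from cell import job,status
print(status.observe()['time'],job.hand_in())"
```

```text
the job is handed in; nothing more can be done
10.9 None
```

The job is handed in at 10.9 s. The maple blank stands between the bench dogs and the gripper holds the gate half open; handing in gives no verdict.

- **Blank:** It stands upright and released, with its stepped end pointing at the inlet. Its last measured centre was (466.5, 9.7) mm, against a dog midpoint of (465.5, 10.0) mm. Its yaw is about 9.8°, against 9.7° for the square to the dog line.
- **Gate:** I opened it in two slow slides and did not pass about 40 mm. The gripper's travel reads 39.5 mm, and the grip is within 0.5 to 0.8 mm of the yellow mark. The arm still holds it, with about 9 N of spring force measured.
- **Everything else:** I saw no contact with the bystanders or the red look-alike. In the last pictures the ones in view looked undisturbed, but I did not measure their positions again.
- **Disagreement:** The fixed cameras and the wrist camera differed by about 3 mm on the dogs. I used the wrist camera throughout, because it measured the blank, the dogs and the grip in the same frame.

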